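# Lock the balance pan and lift off the check weight

## Task

First turn the black lock knob on the laboratory balance until its white pointer line is on the red index mark, so that the pan is locked. Then take the steel check weight on the pan by its knob, lift it straight up to about 10 cm above the pan and finish while holding it there over the pan, upright and still. Keep it upright throughout, leave the knob on its mark and do not disturb the other things on the bench.

Things in the scene. Friction and masses are not known exactly. Their poses are not given: they have to be found in the camera images.
- balance: White laboratory balance, fixed, housing 240 mm (its x) by 380 mm (its y), flat deck 56 mm above the bench. Origin: centre of its underside on the bench. At its +y end a square dark steel pan, at its -y end a small greenish display, four teal keys and the lock knob. It stands turned by up to about 26 degrees either way.
- pan_top (a point): Centre of the upper face of the pan (150 x 150 mm), 75 mm above the bench, 70 mm from the balance's origin along its y. Axes as the balance's.
- lock_knob (a joint): Lock knob angle in rad, turning about the vertical; it grows clockwise seen from above, from stop 0 to stop 2.4. At 0 the white pointer line points along the balance's +x; the red index mark is at 1.57 (pointer along the balance's -y, towards the short end beside the knob). It starts between 0.2 and 0.9. Stiff by light friction (about 0.04 N m), with no spring: it stays where it is left.
- lock_grip (a point): Middle of the lock knob's grip bar, on the knob's axis, 89.5 mm above the bench and 33.5 mm above the deck; on the balance at x 30 mm, y -125 mm. The point turns with the knob: its x axis is along the bar and points the way of the white pointer line, z up. The black grip bar is 50 mm long (x), 15 mm thick (y), its top 14 mm above this point and its lower end 18 mm below it; below it a black disc 50 mm across sits on the deck.
- check_weight: Stainless steel check weight, about 0.5 kg (0.35 to 0.7 kg), standing on the pan within 20 mm of its centre. Round, z axis up, origin at the centre of its underside. Body 48 mm across and 40 mm high, then a neck 14 mm across, then a round gripping knob 22 mm across from 54 to 74 mm above the underside (middle at 64 mm).
- sample_bottle: Bystander: milky plastic bottle with cream cap, 64 mm across, 150 mm high, origin at the centre of its underside. Off the +y end of the balance.
- beaker: Bystander: milky plastic beaker, 90 mm across, 100 mm high, origin at the centre of its underside. Off the -y end of the balance.
- tub: Bystander: white lidded tub, 72 mm across, 60 mm high, origin at the centre of its underside. Along the balance's +x side.
- big_weight: Bystander: large steel weight with stem, 72 mm across, 90 mm high, origin at the centre of its underside. On the bench, on the balance's +x side.
- small_weight: Bystander: small steel weight, plain cylinder 26 mm across, 28 mm high, origin at the centre of its underside. Standing on the balance's deck between pan and lock knob, towards its +x edge.
- scoop: Bystander: steel spoon 150 mm long lying on the bench along the +y end of the balance, origin under its middle.
Mind the look-alikes: they are no part of the job. There is more than one size of the check_weight; the job needs the largest.

How it is judged (in metres and radians):
On the way, in this order (a step that is already met when the one before it is completed fails the run):
1. the lock knob stands on the red index mark (within 8 degrees) while the check weight still stands on the pan (value of joint lock_knob between 1.43 and 1.71 rad and velocity of joint lock_knob between -0.1 and 0.1 rad/s and z of check_weight in the frame of pan_top below 0.01 m and contact force between check_weight and balance above 0.5 N), for 0.2 s.
2. the check weight is lifted clear of the pan in the fingers (z of check_weight in the frame of pan_top above 0.05 m and contact force between check_weight and the fingers above 1 N), for 0.2 s.
At the end, for the whole second after the job is handed in: Knob within 8 degrees of the red mark; check weight held in the fingers, underside 60 to 150 mm above the pan and within 65 mm of its centre seen from above, within 7 degrees of upright, still (under 20 mm/s), not touching the balance; each bystander within 30 mm of its start (value of joint lock_knob between 1.43 and 1.71 rad and z of check_weight in the frame of pan_top between 0.06 and 0.15 m and horizontal distance between check_weight and pan_top below 0.065 m and angle between check_weight's own z axis and vertical below 0.12 rad and linear speed of check_weight below 0.02 m/s and angular speed of check_weight below 0.15 rad/s and contact force between check_weight and the fingers above 1 N and contact force between check_weight and balance below 0.05 N and distance of each of sample_bottle, beaker, tub, big_weight, small_weight, scoop from where it was at the start of the episode below 0.03 m); the arm keeps its last pose, push and grip.
It fails at once if the check weight leaves the pan before the knob is on the mark, or the knob leaves the mark after (z of check_weight in the frame of pan_top above 0.015 m and (value of joint lock_knob below 1.43 rad or value of joint lock_knob above 1.71 rad)).
It fails at once if the check weight tips more than 20 degrees (angle between check_weight's own z axis and vertical above 0.35 rad).
It fails at once if a bystander is moved more than 30 mm or knocked over (distance of any of sample_bottle, beaker, tub, big_weight, small_weight, scoop from where it was at the start of the episode above 0.03 m or angle between any of sample_bottle, beaker, tub, big_weight, small_weight's own z axis and vertical above 0.5 rad).
It also fails if it takes over 48 s, if anything falls off the work surface, if the arm or the gripper's body presses on something with over 40 N, if the wrist force passes 120 N, or if a joint passes its speed limit or range.

## Robot

A 7-joint arm with a two-finger parallel gripper is mounted at the origin on the work surface. World frame = base frame: x ahead of the robot, y to its left, z up, the work surface at z = 0. Lengths are in m, angles in degrees, forces in N, time in s.
With the tool pointing down it reaches from about 0.4 to 0.85 m from the base axis. Payload 4.4 kg.
Tool frame: the origin (TCP) lies midway between the tips of the shut fingers; the grasp point (between the pads) lies 19 mm behind it; z points along the fingers, y is the direction in which the jaws open and shut (so a half turn about z gives the same grasp; the last joint's range is limited). The gripper opens to 94 mm and grips with 3 to 60 N. Pads are 16 mm wide; open, the fingers measure 119 mm over their backs; the gripper's body (75 mm by 177 mm) begins 78 mm behind the grasp point.
Start: joints at [-3.77, 36.005, 2.206, 86.941, -1.547, 57.084, -1.146], TCP at [0.65, 0, 0.205] pointing down, gripper open.
Joint ranges: [-175.42, 175.42], [-21.48, 121.26], [-71.46, 75.88], [10.55, 141.38], [-63.04, 243.04], [13.31, 113.54], [-168.57, 168.57]. Speed limits (degrees/s): [147.25, 147.25, 180, 180, 180, 180, 180].

## Interface

Orientations are given as [roll, pitch, yaw] about the fixed x, y, z axes, in that order (R = Rz(yaw) Ry(pitch) Rx(roll)).
In Python, from bench import get_state, eyes, finish_job gives the robot as it stands.
- The arm moves only by the tool play_rows, never from a script. Its argument "moves" is a list of rows, each a list of 7 numbers: the closure, from 0 (fully open) to 1 (shut), then the shift along the tool's x, y, z in m, then the turn, a rotation vector about the tool's x, y, z in degrees. A call has exactly 5 rows; each row shifts and turns the pose as measured when the row begins, along the tool's axes as they then stand; what a row does not reach is not made up. A row lasts 1/8 s, in which the tool goes at most 62.5 mm and 10.7 degrees, less where a joint would pass 70% of its speed; a pose out of reach is approached as far as the arm can. A call with a gripper value outside its range is refused whole. The fingers move at their own pace and stop on an object; "force" is the grip in N (left out, the last holds). Time passes only in rows, so rows that do not move let the fingers close, or fill a call up. It gives the time, the measured TCP pose, the force and the opening at its end, in the units of the state.
- get_state(): the state, without advancing time (a new reading comes with each control period).
- eyes.snapshot(name): name is "scene" or "side" or "wrist"; returns a dict with "frame" (384x512x3 uint8, red, green, blue), "z_map" (384x512 float32, m along the optical axis (not along the pixel's ray), 0 where there is no reading), "fx", "fy", "cx", "cy" (pixels), "k1" (the pictures are not rectified: a ray, as slopes to the right and down, at radius r is drawn at 1 + k1 r^2 times it, then the intrinsics apply), "view" (4x4, takes a point from world to camera coordinates). Camera axes: x right, y up, looking along -z (the intrinsics and any distortion apply to the point x, -y, -z); pixel columns grow to the right and rows downward; lengths in m; the calibration is good to about 2 mm. A picture is of the moment at which its call begins.
- finish_job(): hands the job in, once; it reports no verdict.
The state is a dict: "t": time; "q": joint angles; "joint_vel": joint speeds; "joint_torque": joint torques, N m; "position": TCP position; "ee_rot": TCP orientation; "contact_force": force on the tool from outside, world axes, zero at the start; "moment": the same for the moment, N m; "opening": finger opening in m.
Only numpy, scipy, OpenCV 4.12 (cv2) and the standard library are available. Lean on these libraries where they do the work, as an engineer would, in place of code of your own. Each camera call takes 0.05 s, during which the arm holds its last target.

## Working session

There is one attempt and no reset: what is moved stays moved. The work goes in short steps, Python scripts to look and compute and a tool call to move; the robot and the scene stay as the last step left them, time stands still between calls to the robot, and variables do not carry over. Pictures are saved under pics/ and viewed, and the job is handed in when it is done.

Besides the shell and the picture viewer there is one more tool, called after "Request:" as name(argument=value, ...) on one line, values as JSON. play_rows: Moves the arm, as the interface text tells. Its arguments: {"type":"object","properties":{"moves":{"type":"array"},"force":{"type":"number"}},"required":["moves"]}

```bash
mkdir -p pics
cat > h.py <<'E'
import numpy as np, cv2
from bench import get_state, eyes, finish_job
def snap(name, tag):
    s=eyes.snapshot(name); np.savez(f'{tag}.npz',**s)
    cv2.imwrite(f'pics/{tag}.png',cv2.cvtColor(s['frame'],cv2.COLOR_RGB2BGR)); return s
def load(tag): return dict(np.load(f'{tag}.npz'))
def ray(s,u,v):
    K=np.array([[s['fx'],0,s['cx']],[0,s['fy'],s['cy']],[0,0,1]],float)
    a=np.array([(u-s['cx'])/s['fx'],(v-s['cy'])/s['fy']],float); b=a.copy()
    for _ in range(30): b=a/(1+s['k1']*(b@b))
    T=np.linalg.inv(s['view']); d=T[:3,:3]@np.array([b[0],-b[1],-1]); return T[:3,3],d
def onz(s,u,v,z):
    o,d=ray(s,u,v); return o+d*(z-o[2])/d[2]
def dep(s,u,v):
    o,d=ray(s,u,v); return o+d*float(s['z_map'][int(round(v)),int(round(u))])
def proj(s,p):
    c=s['view'][:3,:3]@np.array(p)+s['view'][:3,3]; b=np.array([c[0],-c[1]])/-c[2]; b=b*(1+s['k1']*(b@b))
    return b[0]*s['fx']+s['cx'],b[1]*s['fy']+s['cy']
def crop(s,u0,v0,u1,v1,k,tag):
    im=cv2.cvtColor(s['frame'],cv2.COLOR_RGB2BGR)[v0:v1,u0:u1]
    cv2.imwrite(f'pics/{tag}.png',cv2.resize(im,None,fx=k,fy=k,interpolation=cv2.INTER_CUBIC))
E
python3 - <<'E'
from h import *
print(get_state())
for n in ['scene','side','wrist']:
    s=snap(n,n+'0'); print(n,np.linalg.inv(s['view'])[:3,3].round(3),s['k1'],s['fx'])
E
```

```text
{'t': 0.0, 'q': array([-3.76818881, 36.05793307,  2.2044041 , 86.99586031, -1.54813425,
       57.08382203, -1.14754169]), 'joint_vel': array([-0.06071237, -0.0040925 ,  0.03681845, -0.03278888,  0.03441463,
        0.06333143,  0.01316372]), 'joint_torque': array([ 1.05774864e-04, -5.49729431e+01,  1.14371493e+00, -1.86633307e+01,
       -5.21096285e-02,  2.37884105e-02,  1.36332897e-04]), 'position': array([ 6.49329340e-01, -5.76386112e-06,  2.04566613e-01]), 'ee_rot': array([-1.79892123e+02,  1.49675000e-03,  8.99943915e+01]), 'contact_force': array([ 0.13518155, -0.00552288, -0.60712837]), 'moment': array([ 0.01162008, -0.0475868 , -0.01086455]), 'opening': 0.093967641733028}
scene [ 1.17  -0.072  0.877] -0.024261643352081152 351.5023809676136
side [0.345 0.791 0.628] -0.02763150231351349 397.1012821630965
wrist [0.65  0.065 0.384] 0.0031690929195893197 269.50710076450963
```

View pics/scene0.png

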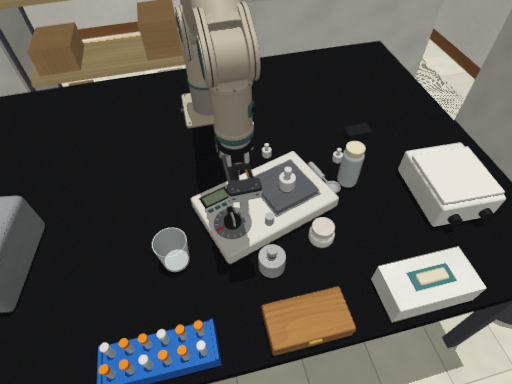

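View pics/side0.png

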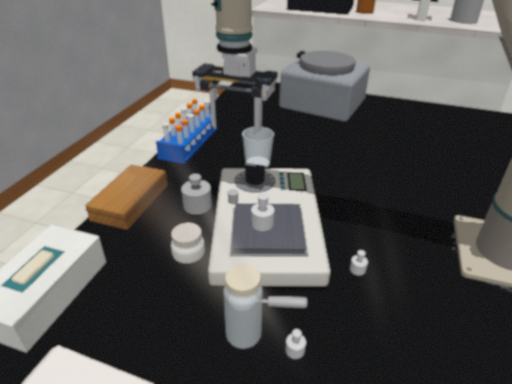

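View pics/wrist0.png

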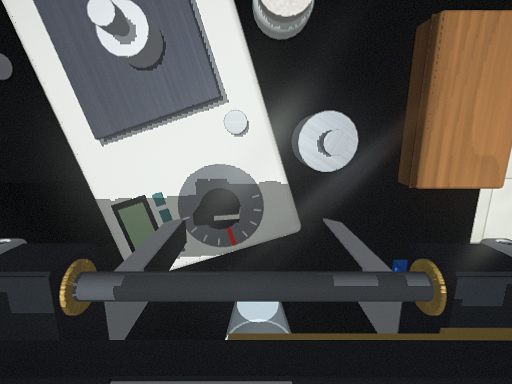

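Run:
```python
from h import *
s=load('wrist0'); crop(s,60,0,310,280,2.2,'w0a')
c=load('scene0'); crop(c,180,140,350,260,4.5,'s0a')
```

```text
(no output)
```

View pics/w0a.png

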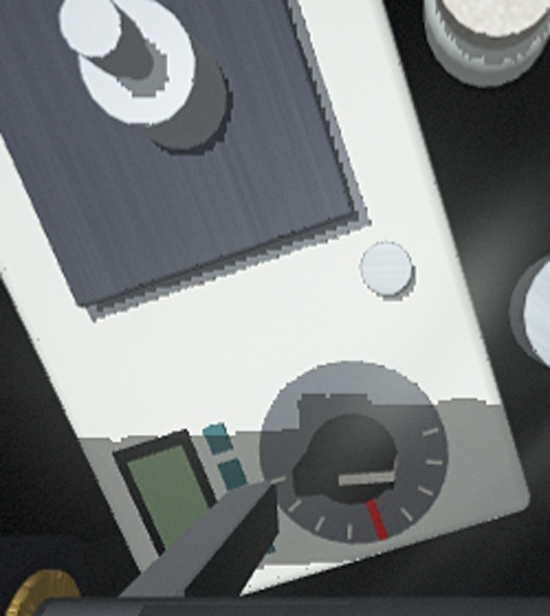

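View pics/s0a.png

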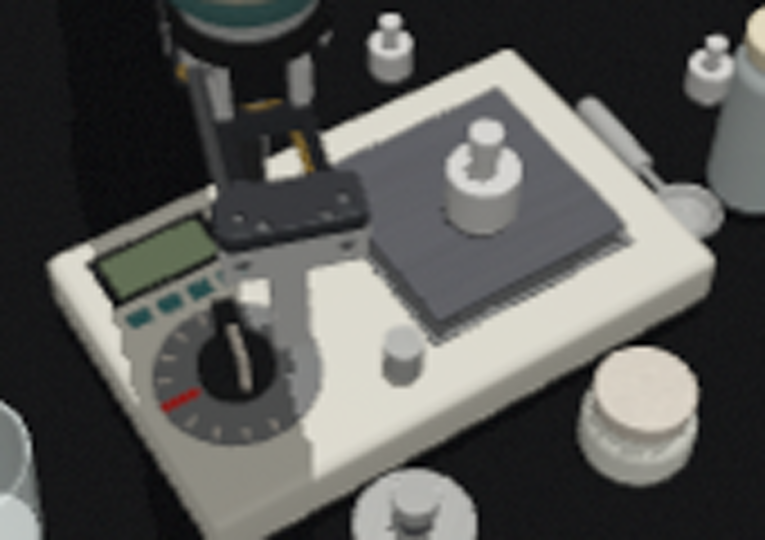

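Run:
```python
from h import *
w=load('wrist0'); c=load('scene0')
W=lambda u,v,z:onz(w,60+u/2.2,v/2.2,z)
C=lambda u,v,z:onz(c,180+u/4.5,140+v/4.5,z)
a,b=W(82,305,.075),W(357,213,.075); d=b-a
print('pan',a,b,np.linalg.norm(d),np.degrees(np.arctan2(d[1],d[0])), dep(w,105,133))
P=[C(*p,.075) for p in [(437,333),(627,235),(497,90)]]
for p in P: print(p.round(4))
d=P[1]-P[0]; print('scene pan edge yaw dirs',np.degrees(np.arctan2(d[1],d[0])),np.linalg.norm(d)); d=P[2]-P[1];print(np.degrees(np.arctan2(d[1],d[0])),np.linalg.norm(d))
print('red',W(372,505,.057),W(383,537,.057))
print('line w',W(338,480,.1035),W(395,474,.1035))
print('line s',C(230,325,.1035),C(248,390,.1035))
for z in (.056,.06): print('disc centre w',W(354,455,z))
print('weight knob w',W(90,27,.149), 'body top',W(137,62,.115),'scene knob',C(487,132,.149),C(484,180,.115))
for u,v in [(225,217),(220,200),(215,180),(195,217),(100,12),(107,20),(205,215)]: print(u,v,dep(w,u,v).round(4))
```

```text
pan [0.47552534 0.06160191 0.075     ] [0.61652012 0.10580406 0.075     ] 0.14776114991945594 17.40631372081763 [0.48428529 0.06774716 0.07378747]
[0.6231 0.1039 0.075 ]
[0.5784 0.2449 0.075 ]
[0.4312 0.2017 0.075 ]
scene pan edge yaw dirs 107.60747883392621 0.14793786092779254
-163.63294441291853 0.15333211144325437
red [ 0.61918979 -0.05206339  0.057     ] [ 0.62528064 -0.0719468   0.057     ]
line w [ 0.60706866 -0.02237063  0.1035    ] [ 0.63525273 -0.01925592  0.1035    ]
line s [ 0.60590516 -0.02162967  0.1035    ] [ 0.65458556 -0.02036867  0.1035    ]
disc centre w [ 0.60939332 -0.02226349  0.056     ]
disc centre w [ 0.60989163 -0.02119655  0.06      ]
weight knob w [0.53277409 0.15735172 0.149     ] body top [0.53317925 0.15821585 0.115     ] scene knob [0.53284657 0.15964381 0.149     ] [0.5424979  0.15655768 0.115     ]
225 217 [ 0.6196 -0.0206  0.105 ]
220 200 [ 0.6104 -0.0098  0.0714]
215 180 [0.6033 0.0121 0.0575]
195 217 [ 0.5867 -0.0212  0.1029]
100 12 [0.5322 0.1575 0.1492]
107 20 [0.5368 0.1521 0.1489]
205 215 [ 0.5978 -0.0188  0.1036]
```

```bash
cat >> h.py <<'E'
def cloud(s):
    H,Wd=s['z_map'].shape; v,u=np.mgrid[0:H,0:Wd]
    K=np.array([[s['fx'],0,s['cx']],[0,s['fy'],s['cy']],[0,0,1]],float)
    p=cv2.undistortPoints(np.stack([u,v],-1).reshape(-1,1,2).astype(float),K,np.array([s['k1'],0,0,0.])).reshape(H,Wd,2)
    z=s['z_map']; c=np.stack([p[...,0]*z,-p[...,1]*z,-z],-1); T=np.linalg.inv(s['view']); return c@T[:3,:3].T+T[:3,3]
def bar(s,x=.611,y=-.022,zl=.098,zh=.108,r=.032):
    P=cloud(s); m=(np.hypot(P[...,0]-x,P[...,1]-y)<r)&(P[...,2]>zl)&(P[...,2]<zh)&(s['z_map']>0)
    q=P[m][:,:2].astype(np.float32); 
    return len(q), cv2.minAreaRect(q), P[m][:,2].mean()
E
python3 - <<'E'
from h import *
for t in ['wrist0','scene0']:
    s=load(t); print(t,bar(s))
    P=cloud(s)
    m=(np.hypot(P[...,0]-.617,P[...,1]-.055)<.03)&(P[...,2]>.078)&(P[...,2]<.09); q=P[m]
    print('small',len(q),q.min(0),q.max(0))
E
```

```text
wrist0 (638, ((0.609215259552002, -0.021741457283496857), (0.05059541016817093, 0.015311005525290966), 4.991086006164551), np.float64(0.1030587917132245))
small 251 [0.61849033 0.06773124 0.07931962] [0.64009773 0.0843505  0.08607057]
scene0 (92, ((0.6085548996925354, -0.02119244635105133), (0.05136813595890999, 0.014885313808918), 3.5484087467193604), np.float64(0.10353141851756491))
small 34 [0.61693691 0.06801118 0.08035684] [0.64080399 0.08454208 0.08705408]
```

Request:
play_rows(moves=[[0.55,0,0,0,0,0,-10.5],[0.55,0,0,0,0,0,-10.5],[0.55,0,0,0,0,0,-10.5],[0.55,0,0,0,0,0,-10.5],[0.55,0,0,0,0,0,-10.5]])

```text
t: 0.78
position: [0.648, 0.0001, 0.2027]
ee_rot: [-179.8, -0.2, 143.8]
contact_force: [-0.5, -0.7, -0.3]
opening: 0.0475
```

Request:
play_rows(moves=[[0.55,0,0,0,0,0,-10.5],[0.55,0,0,0,0,0,-10.5],[0.55,0,0,0,0,0,-10.5],[0.55,0,0,0,0,0,-10.5],[0.55,0,0,0,0,0,0]])

```text
t: 1.4
position: [0.6465, -0.0007, 0.2007]
ee_rot: [180.0, -0.5, -173.3]
contact_force: [0.1, -0.4, 0.0]
opening: 0.0419
```

```bash
cat >> h.py <<'E'
from scipy.spatial.transform import Rotation as R
def delta(x,y,z,yaw,st=None):
    st=st or get_state(); r=R.from_euler('xyz',st['ee_rot'],degrees=True)
    t=R.from_euler('xyz',[180,0,yaw],degrees=True)
    d=r.inv().apply(np.array([x,y,z])-st['position']); w=np.degrees((r.inv()*t).as_rotvec())
    print('pos',st['position'].round(4),'rot',st['ee_rot'].round(2),'F',st['contact_force'].round(1),'M',st['moment'].round(2),'op',round(st['opening'],4),'t',round(st['t'],2))
    print('shift mm',(d*1000).round(1),'turn',w.round(2))
E
python3 -c "
from h import *
delta(.609,-.0217,.130,-175.1)
s=snap('wrist','w1'); print(bar(s))"
```

```text
pos [ 0.6465 -0.0007  0.2007] rot [ 180.     -0.55 -173.32] F [ 0.1 -0.4  0. ] M [ 0.15 -0.05 -0.06] op 0.0419 t 1.4
shift mm [ 39.  -16.5  71.1] turn [-0.   -0.55  1.78]
(707, ((0.6095016002655029, -0.021682918071746826), (0.05072230473160744, 0.014900156296789646), 4.324423789978027), np.float64(0.10317433107058091))
```

View pics/w1.png

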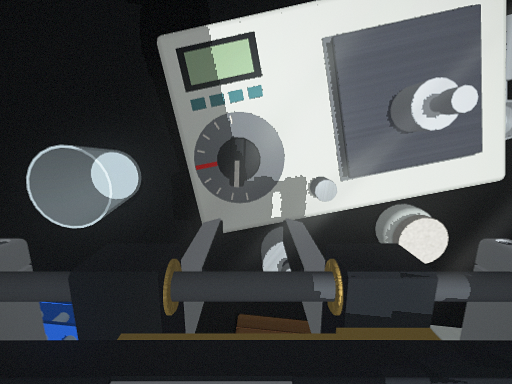

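Request:
play_rows(moves=[[0.55,0.02,-0.0085,0.02,0,-0.55,1.7],[0.55,0.019,-0.008,0.02,0,0,0],[0.55,0,0,0.02,0,0,0],[0.55,0,0,0.01,0,0,0],[0.55,0,0,0,0,0,0]])

```text
t: 2.08
position: [0.6088, -0.0214, 0.1294]
ee_rot: [-179.9, 0.1, -176.0]
contact_force: [0.2, 0.9, 0.2]
opening: 0.0422
```

```bash
python3 -c "
from h import *
delta(.6093,-.0217,.078,-175.4)
s=snap('side','d2')
crop(s,180,100,320,220,5,'d2c')"
```

```text
pos [ 0.6088 -0.0214  0.1294] rot [-1.7994e+02  9.0000e-02 -1.7599e+02] F [0.2 0.9 0.2] M [ 0.08 -0.07 -0.04] op 0.0422 t 2.08
shift mm [-0.4 -0.3 51.4] turn [-0.06  0.09 -0.59]
```

View pics/d2c.png

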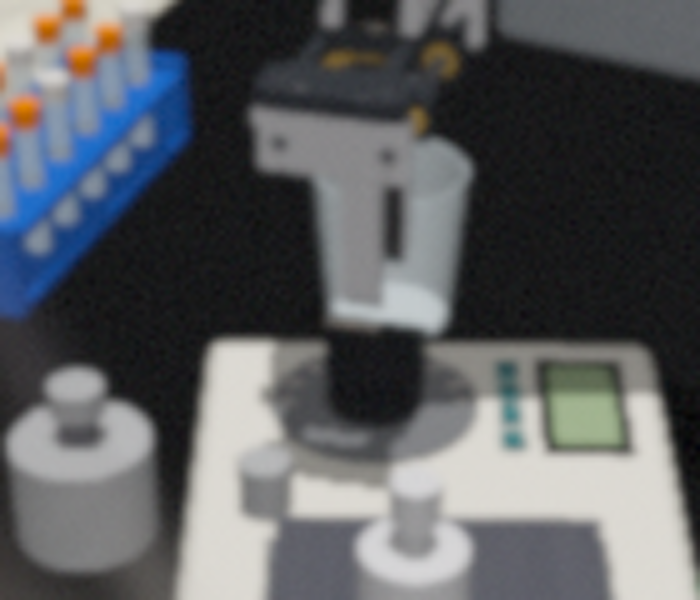

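Request:
play_rows(moves=[[0.55,0,0,0.015,0,0,-0.6],[0.55,0,0,0.015,0,0,0],[0.55,0,0,0.012,0,0,0],[0.55,0,0,0.008,0,0,0],[0.55,0,0,0,0,0,0]])

```text
t: 2.75
position: [0.6103, -0.0208, 0.0769]
ee_rot: [-179.9, 0.2, -175.4]
contact_force: [-0.1, -0.4, 0.7]
opening: 0.0422
```

```bash
python3 -c "
from h import *
delta(.6093,-.0217,.078,-175.4)"
```

```text
pos [ 0.6103 -0.0208  0.0769] rot [-179.95    0.23 -175.37] F [-0.1 -0.4  0.7] M [ 0.09 -0.03 -0.01] op 0.0422 t 2.75
shift mm [ 1.1 -0.8 -1.1] turn [-0.05  0.23  0.03]
```

Close on the bar.

Request:
play_rows(moves=[[1,0.001,-0.0008,-0.001,0,0,0],[1,0,0,0,0,0,0],[1,0,0,0,0,0,0],[1,0,0,0,0,0,0],[1,0,0,0,0,0,0]], force=20)

```text
t: 3.38
position: [0.61, -0.0214, 0.0789]
ee_rot: [-180.0, 0.3, -175.4]
contact_force: [0.5, 0.0, -1.4]
opening: 0.0147
```

```bash
python3 -c "
from h import *
delta(.6093,-.0217,.078,-175.4)"
```

```text
pos [ 0.61   -0.0214  0.0789] rot [-179.96    0.34 -175.37] F [ 0.5  0.  -1.4] M [ 0.04 -0.1  -0.03] op 0.0147 t 3.38
shift mm [ 0.8 -0.2  0.9] turn [-0.03  0.34  0.02]
```

Request:
play_rows(moves=[[1,0,0,0,0,0,8],[1,0,0,0,0,0,8],[1,0,0,0,0,0,8],[1,0,0,0,0,0,8],[1,0,0,0,0,0,8]])

```text
t: 4.0
position: [0.6098, -0.0222, 0.0789]
ee_rot: [179.9, 0.3, 143.4]
contact_force: [-0.8, -0.2, -1.3]
opening: 0.0146
```

```bash
python3 -c "
from h import *
delta(.6095,-.0217,.078,107.6)"
```

```text
pos [ 0.6098 -0.0222  0.0789] rot [179.86   0.28 143.42] F [-0.8 -0.2 -1.3] M [-0.06 -0.02 -0.02] op 0.0146 t 4.0
shift mm [0.5 0.3 0.9] turn [ 0.23  0.22 35.82]
```

Request:
play_rows(moves=[[1,0,0,0,0,0,8],[1,0,0,0,0,0,8],[1,0,0,0,0,0,8],[1,0,0,0,0,0,8],[1,0,0,0,0,0,2]])

```text
t: 4.62
position: [0.6092, -0.0226, 0.079]
ee_rot: [179.8, 0.2, 108.4]
contact_force: [0.5, -0.5, -1.3]
opening: 0.0148
```

```bash
python3 -c "
from h import *
delta(.6095,-.0217,.078,107.6)"
```

```text
pos [ 0.6092 -0.0226  0.079 ] rot [179.82   0.2  108.44] F [ 0.5 -0.5 -1.3] M [-0.15 -0.01  0.05] op 0.0148 t 4.62
shift mm [0.8 0.6 1. ] turn [0.18 0.2  0.84]
```

Settle, then open slightly and rise.

Request:
play_rows(moves=[[1,0,0,0,0,0,0.8],[1,0,0,0,0,0,0],[1,0,0,0,0,0,0],[1,0,0,0,0,0,0],[1,0,0,0,0,0,0]])

```text
t: 5.25
position: [0.6092, -0.0226, 0.0789]
ee_rot: [179.8, 0.2, 107.8]
contact_force: [0.7, 0.2, -1.4]
opening: 0.0146
```

```bash
python3 -c "
from h import *
delta(.6095,-.0217,.078,107.6)"
```

```text
pos [ 0.6092 -0.0226  0.0789] rot [1.7982e+02 1.7000e-01 1.0782e+02] F [ 0.7  0.2 -1.4] M [-0.03  0.11 -0.01] op 0.0146 t 5.25
shift mm [0.8 0.6 0.9] turn [0.18 0.17 0.22]
```

Request:
play_rows(moves=[[0.6,0,0,0,0,0,0],[0.6,0,0,0,0,0,0],[0.6,0,0,0,0,0,0],[0.6,0,0,0,0,0,0],[0.6,0,0,0,0,0,0]])

```text
t: 5.88
position: [0.6096, -0.0227, 0.0794]
ee_rot: [179.8, 0.2, 107.8]
contact_force: [0.5, -0.9, 0.4]
opening: 0.0378
```

Request:
play_rows(moves=[[0.6,0,0,-0.02,0,0,0],[0.6,0,0,-0.03,0,0,0],[0.6,0,0,-0.04,0,0,0],[0.6,0,0,-0.04,0,0,0],[0.6,0,0,0,0,0,0]])

```text
t: 6.5
position: [0.6085, -0.0224, 0.2125]
ee_rot: [179.9, 0.2, 107.8]
contact_force: [-0.3, 0.1, -0.2]
opening: 0.0372
```

```bash
python3 -c "
from h import *
delta(.5327,.158,.200,107.6)
for n in ['scene','wrist']:
    s=snap(n,n+'3'); print(bar(s))
crop(load('scene3'),180,140,350,260,4.5,'s3a')
"
```

```text
pos [ 0.6085 -0.0224  0.2125] rot [1.7986e+02 1.6000e-01 1.0783e+02] F [-0.3  0.1 -0.2] M [-0.02 -0.04 -0.02] op 0.0372 t 6.5
shift mm [195.  -16.9  11.9] turn [0.14 0.16 0.23]
(97, ((0.607817530632019, -0.02160423807799816), (0.016014080494642258, 0.05005281791090965), 16.947126388549805), np.float64(0.10334689635305945))
(625, ((0.6093249320983887, -0.022433336824178696), (0.01445822324603796, 0.051003336906433105), 17.673763275146484), np.float64(0.10314689554328427))
```

View pics/wrist3.png

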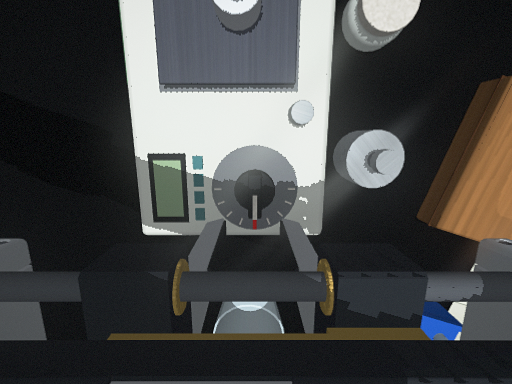

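View pics/s3a.png

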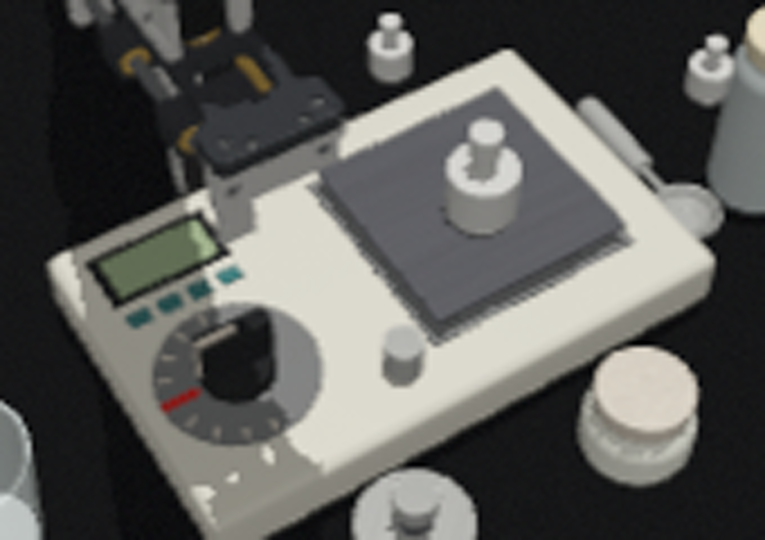

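Run:
```python
from h import *
for t in ['wrist0','w1','scene3','side0']:
    s=load(t) if t!='side0' else load(t)
    P=cloud(s)
    for zl,zh in ((.144,.153),(.111,.119)):
        m=(np.hypot(P[...,0]-.533,P[...,1]-.158)<.035)&(P[...,2]>zl)&(P[...,2]<zh); q=P[m]
        if len(q)>4: print(t,len(q),cv2.minEnclosingCircle(q[:,:2].astype(np.float32)),q[:,2].mean())
```

```text
wrist0 698 ((0.5328497886657715, 0.15892000496387482), 0.011167125776410103) 0.14842978312059615
wrist0 1770 ((0.5331829786300659, 0.15851770341396332), 0.024330655112862587) 0.11472023088248548
w1 683 ((0.5323657393455505, 0.15840217471122742), 0.01187715120613575) 0.14840359617052784
w1 1565 ((0.5324842929840088, 0.1581832468509674), 0.024596791714429855) 0.11469716882467376
scene3 38 ((0.5324515104293823, 0.15917713940143585), 0.010827396996319294) 0.1488526141183364
scene3 127 ((0.5322687029838562, 0.15901798009872437), 0.024714628234505653) 0.11509718520072988
side0 67 ((0.5314888954162598, 0.16050544381141663), 0.011304836720228195) 0.147891216503132
side0 218 ((0.531518816947937, 0.16172854602336884), 0.024821368977427483) 0.11439729447102295
```

Request:
play_rows(moves=[[0.5,0.05,-0.004,0,0,0,0],[0.5,0.05,-0.004,0,0,0,0],[0.5,0.05,-0.004,0,0,0,0],[0.5,0.045,-0.004,0,0,0,0],[0.5,0,0,0,0,0,0]])

```text
t: 7.22
position: [0.5242, 0.1617, 0.2006]
ee_rot: [-179.0, -0.0, 107.7]
contact_force: [1.3, -0.2, 0.1]
opening: 0.0468
```

Run:
```python
from h import *
delta(.533,.158,.160,107.6)
for n in ['scene','side']:
    s=snap(n,n+'4')
crop(load('scene4'),240,120,340,210,6,'s4a')
crop(load('side4'),200,120,320,260,4,'d4a')
```

```text
pos [0.5242 0.1617 0.2006] rot [-178.95   -0.    107.72] F [ 1.3 -0.2  0.1] M [-0.02 -0.09  0.02] op 0.0468 t 7.22
shift mm [-6.2  8.  40.4] turn [-1.05  0.    0.12]
```

View pics/s4a.png

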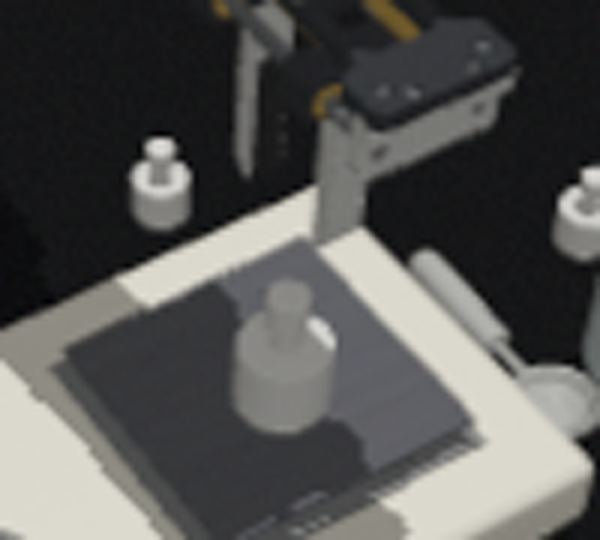

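View pics/d4a.png

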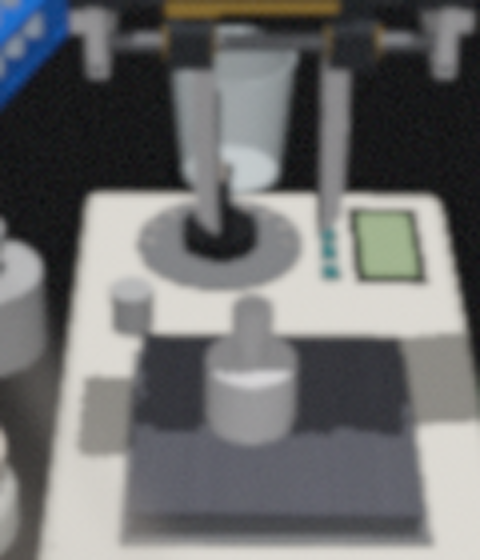

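Request:
play_rows(moves=[[0.5,-0.0055,0.008,0.01,-1,0,0],[0.5,0,0,0.015,0,0,0],[0.5,0,0,0.01,0,0,0],[0.5,0,0,0,0,0,0],[0.5,0,0,0,0,0,0]])

```text
t: 7.95
position: [0.5361, 0.1477, 0.1619]
ee_rot: [-179.8, 0.3, 106.9]
contact_force: [0.3, 0.4, 1.2]
opening: 0.047
```

Run:
```python
from h import *
delta(.5326,.1588,.121,107.6)
```

```text
pos [0.5361 0.1477 0.1619] rot [-179.77    0.34  106.89] F [0.3 0.4 1.2] M [ 0.04  0.01 -0.  ] op 0.047 t 7.95
shift mm [11.8  0.1 40.9] turn [-0.24  0.34 -0.71]
```

Request:
play_rows(moves=[[0.5,0.01,0,0,-0.2,0.3,-0.7],[0.5,0,0,0,0,0,0],[0.5,0,0,0,0,0,0],[0.5,0,0,0,0,0,0],[0.5,0,0,0,0,0,0]])

```text
t: 8.57
position: [0.5335, 0.1589, 0.1631]
ee_rot: [179.9, -0.0, 107.7]
contact_force: [-0.6, -0.6, -0.1]
opening: 0.0472
```

Run:
```python
from h import *
delta(.5326,.1588,.121,107.6)
```

```text
pos [0.5335 0.1589 0.1631] rot [179.88  -0.   107.7 ] F [-0.6 -0.6 -0.1] M [-0.03  0.01 -0.01] op 0.0472 t 8.57
shift mm [ 0.2 -1.  42.1] turn [ 0.12 -0.    0.1 ]
```

Request:
play_rows(moves=[[0.5,0,-0.001,0.012,0,0,0],[0.5,0,0,0.012,0,0,0],[0.5,0,0,0.01,0,0,0],[0.5,0,0,0.006,0,0,0],[0.5,0,0,0,0,0,0]])

```text
t: 9.2
position: [0.5318, 0.1581, 0.1192]
ee_rot: [-180.0, 0.0, 107.7]
contact_force: [-0.5, -0.2, 0.1]
opening: 0.0468
```

Run:
```python
from h import *
delta(.5326,.1588,.121,107.6)
for n in ['scene','side']:
    s=snap(n,n+'5')
a=load('scene5');b=load('side5')
f=lambda s,u0,v0,u1,v1:cv2.resize(s['frame'][v0:v1,u0:u1,::-1],(390,390),interpolation=cv2.INTER_CUBIC)
cv2.imwrite('pics/g5.png',np.hstack([f(a,250,140,320,210),f(b,225,160,305,240)]))
```

```text
pos [0.5318 0.1581 0.1192] rot [-1.7999e+02  1.0000e-02  1.0768e+02] F [-0.5 -0.2  0.1] M [-0.03 -0.03 -0.01] op 0.0468 t 9.2
shift mm [ 0.4  0.9 -1.8] turn [-0.01  0.01  0.08]
```

View pics/g5.png

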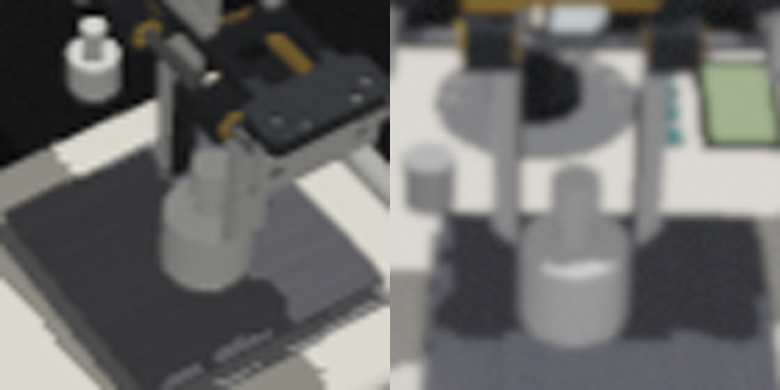

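Fingers straddle the weight's knob with the weight centred. Close.

Request:
play_rows(moves=[[1,0,0.0008,-0.001,0,0,0],[1,0,0,0,0,0,0],[1,0,0,0,0,0,0],[1,0,0,0,0,0,0],[1,0,0,0,0,0,0]], force=45)

```text
t: 9.93
position: [0.5333, 0.1586, 0.1218]
ee_rot: [179.9, 0.0, 107.7]
contact_force: [-0.5, -0.2, 0.8]
opening: 0.0213
```

Run:
```python
from h import *
delta(.5326,.1588,.221,107.6)
```

```text
pos [0.5333 0.1586 0.1218] rot [179.88   0.   107.67] F [-0.5 -0.2  0.8] M [-0.   -0.04  0.  ] op 0.0213 t 9.93
shift mm [  0.4  -0.4 -99.2] turn [0.12 0.   0.07]
```

Gripped at 21.3 mm (knob 22 mm). Lift gently.

Request:
play_rows(moves=[[1,0,0,-0.004,0,0,0],[1,0,0,-0.006,0,0,0],[1,0,0,-0.008,0,0,0],[1,0,0,-0.008,0,0,0],[1,0,0,-0.006,0,0,0]])

```text
t: 10.55
position: [0.5316, 0.158, 0.1544]
ee_rot: [-179.9, 0.0, 107.7]
contact_force: [0.0, 0.8, -4.7]
opening: 0.0209
```

Run:
```python
from h import *
delta(.533,.1588,.221,107.6)
s=snap('side','side6'); crop(s,200,120,320,260,4,'d6a')
```

```text
pos [0.5316 0.158  0.1544] rot [-1.7989e+02  1.0000e-02  1.0768e+02] F [ 0.   0.8 -4.7] M [ 0.02 -0.06 -0.04] op 0.0209 t 10.55
shift mm [  0.3   1.4 -66.6] turn [-0.11  0.01  0.08]
```

View pics/d6a.png

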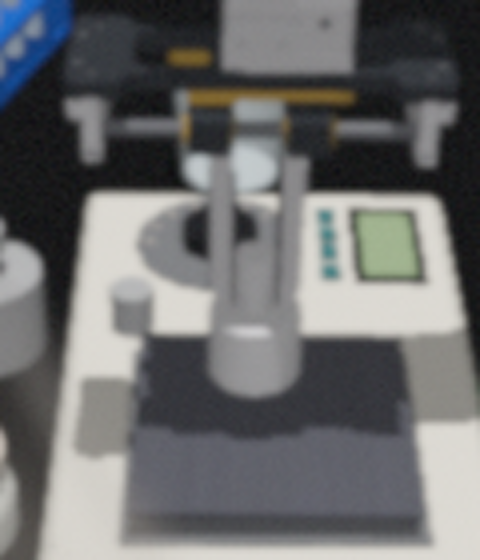

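The weight has come up with the fingers, upright; the 4.7 N reading fits its mass. Continue up about 65 mm.

Request:
play_rows(moves=[[1,0,0.001,-0.01,0,0,0],[1,0,0,-0.014,0,0,0],[1,0,0,-0.016,0,0,0],[1,0,0,-0.014,0,0,0],[1,0,0,-0.008,0,0,0]])

```text
t: 11.22
position: [0.5329, 0.1584, 0.2215]
ee_rot: [-180.0, 0.0, 107.7]
contact_force: [-0.3, 0.4, -4.8]
opening: 0.0208
```

Request:
play_rows(moves=[[1,0,0,0,0,0,0],[1,0,0,0,0,0,0],[1,0,0,0,0,0,0],[1,0,0,0,0,0,0],[1,0,0,0,0,0,0]])

```text
t: 11.85
position: [0.5321, 0.1582, 0.2206]
ee_rot: [-179.8, 0.0, 107.7]
contact_force: [0.2, 0.3, -4.4]
opening: 0.0208
```

Run:
```python
from h import *
delta(.533,.1588,.221,107.6)
for n in ['scene','side','wrist']: snap(n,n+'7')
a=load('scene7');b=load('side7'); print(bar(a),bar(load('wrist7')))
for s in (a,b):
    P=cloud(s); m=(np.hypot(P[...,0]-.532,P[...,1]-.158)<.026)&(P[...,2]>.14)&(P[...,2]<.215); q=P[m]; print(len(q),np.percentile(q[:,2],[1,50,99]))
f=lambda s,u0,v0,u1,v1:cv2.resize(s['frame'][v0:v1,u0:u1,::-1],(390,390),interpolation=cv2.INTER_CUBIC)
cv2.imwrite('pics/g7.png',np.hstack([f(a,190,100,360,270),f(b,170,90,350,270)]))
```

```text
pos [0.5321 0.1582 0.2206] rot [-1.7984e+02  1.0000e-02  1.0768e+02] F [ 0.2  0.3 -4.4] M [ 0.03 -0.06  0.  ] op 0.0208 t 11.85
shift mm [ 0.3  1.  -0.4] turn [-0.16  0.01  0.08]
(99, ((0.6083773970603943, -0.021628083661198616), (0.017271285876631737, 0.04990283027291298), 20.59272575378418), np.float64(0.10321987722089102)) (116, ((0.6031549572944641, -0.0029329415410757065), (0.014086744748055935, 0.012490485794842243), 16.784423828125), np.float64(0.10252071217739148))
239 [0.1753803  0.2012352  0.21480475]
511 [0.17456914 0.20369752 0.21464189]
```

View pics/g7.png

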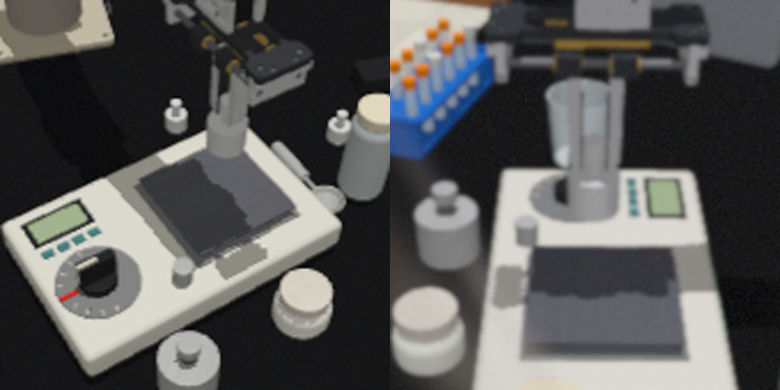

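```bash
python3 -c "
from h import *
s=get_state();print(np.abs(s['joint_vel']).max(),s['contact_force']);print(finish_job())"
```

```text
0.12366862229514695 [-0.47303182  0.20171547 -5.04564859]
the job is handed in; nothing more can be done
None
```

I turned the lock knob to the red mark, then lifted the check weight by its knob. I handed the job in at about 12 s with the weight held over the pan; no verdict is reported.

- **Knob:** I measured the grip bar with the wrist camera after letting go. It lies along the balance's y axis to within about 0.5°, with the white pointer line on the red mark.
- **Knob, one disagreement:** the final scene-camera fit put the bar about 3° off. That fit is coarse (about 100 pixels), and nothing touched the knob after I released it. Even 3° is inside the 8° allowed.
- **Weight:** its underside is at z ≈ 0.175 m, 100 mm above the pan. It is about 8 mm from my estimate of the pan centre, and looks upright in the pictures.
- **Grip:** the fingers are 20.8 mm open on the 22 mm knob with 45 N set. The wrist carries about 4.4–5.0 N, which fits a weight of about half a kilogram.
- **Stillness:** joint speeds were under 0.13 degrees/s at the end.
- **Other things on the bench:** none of them looks moved in the scene and side pictures. I did not measure their positions again.
- **One misstep:** a sideways move above the weight overshot by about 11 mm. Nothing was touched, and I corrected it before going down.

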